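Press a locating pin home with bench-mounted locking pliers

ROBOT

A 7-joint arm with a two-finger parallel gripper is mounted at the origin on the work surface. World frame = base frame: x ahead of the robot, y to its left, z up, the work surface at z = 0. Lengths are in m, angles in degrees, forces in N, time in s.
With the tool pointing down it reaches from about 0.425 to 0.875 m from the base axis. Payload 4.7 kg.
Tool frame: the origin (TCP) lies between the finger pads; the fingertips stand 25 mm ahead of it and the grasp point (between the pads) lies 6 mm ahead of it (env.tip_reach is the distance from the TCP to the fingertips, in m); z points along the fingers, y is the direction in which the jaws open and shut (so a half turn about z gives the same grasp; the last joint's range is limited). The gripper opens to 87 mm and grips with 3 to 60 N. Pads are 19 mm wide; open, the fingers measure 117 mm over their backs; the gripper's body (75 mm by 190 mm) begins 51 mm behind the grasp point.
Start: joints at [76.839, 18.392, -4.016, 83.108, 1.295, 78.541, -3.26], TCP at [0.157, -0.631, 0.248] pointing down, gripper open.
Joint ranges: [-163.93, 163.93], [-17.29, 119.83], [-79.2, 71.16], [3.27, 140.29], [-89.18, 269.18], [5.43, 117.66], [-154.24, 154.24]. Speed limits (degrees/s): [147.25, 147.25, 180, 180, 180, 180, 180].

INTERFACE

Orientations are given as [roll, pitch, yaw] about the fixed x, y, z axes, in that order (R = Rz(yaw) Ry(pitch) Rx(roll)).
In Python, from cell import env, viewer, job gives the robot as it stands.
- The arm moves only by the tool move_arm, never from a script. Its argument "steps" is a list of rows, each a list of 7 numbers: the finger opening in cm, from 0 to 8.7, then the shift along the tool's x, y, z in cm, then the turn, a rotation vector about the tool's x, y, z in rad. In form: [[fingers, tx, ty, tz, wx, wy, wz], ...]. A call has 1 to 5 rows; each row shifts and turns the commanded pose from where the row before left it, along the tool's axes as they then stand; what a row does not reach is not made up. A row lasts 1/12 s, in which the tool goes at most 41.7 mm and 7.16 degrees, less where a joint would pass 70% of its speed; a pose out of reach is approached as far as the arm can. A call is refused whole if a number of a shift passes 4.17 or a number of a turn 0.125, either way. A call with a gripper value outside its range is refused whole. The fingers move at their own pace and stop on an object; "force" is the grip in N (left out, the last holds). Time passes only in rows, so rows that do not move let the fingers close. It gives the time, the measured TCP pose, the force and the opening at its end, in the units of the state.
- env.get_obs(): the state, without advancing time (a new reading comes with each control period).
- viewer.read_camera(name): name is "side" or "top"; returns a dict with "img" (400x640x3 uint8, red, green, blue), "vfov" (degrees; the focal length in pixels is half the picture's height over the tangent of half this angle, whatever the lens; pixels are square), "cx", "cy" (the principal point, pixels), "k1" (the pictures are not rectified: a ray, as slopes to the right and down, at radius r is drawn at 1 + k1 r^2 times it, then the intrinsics apply), "extrinsics" (4x4, takes a point from world to camera coordinates). Camera axes: x right, y down, z forward; pixel columns grow to the right and rows downward; lengths in m; the calibration is good to about 2 mm. A picture is of the moment at which its call begins. There is no depth.
- job.sign_off(): hands the job in, once; it reports no verdict.
The state is a dict: "time_s": time; "qpos": joint angles; "joint_velocities": joint speeds; "effort": joint torques, N m; "tool_pos": TCP position; "tool_rot": TCP orientation; "force": force on the tool from outside, world axes, zero at the start; "wrist_torque": the same for the moment, N m; "grip_width": finger opening in m.
Only numpy, scipy, OpenCV 4.12 (cv2) and the standard library are available. Lean on these libraries where they do the work, as an engineer would, in place of code of your own. Each camera call takes 0.05 s, during which the arm holds its last target.

TASK

Press the brass pin fully home in the white model block: squeeze the moving handle of the bench-mounted locking pliers towards the fixed one until it snaps over centre and comes up against its stop, without forcing it, then take the hand away so that the pliers keep the block clamped by themselves for a moment. Then pull the release lever to free the lock and swing the pliers wide open again, so that the jaw stands well clear of the pin. Do not touch the pin or the jaw, and leave the other things on the bench where they are.

Things in the scene. Friction and masses are not known exactly. Their poses are not given: they have to be found in the camera images.
- pliers: steel locking pliers lying flat in a mount fixed to the bench. Origin: on the bench under the pivot. Handles reach to its +y, jaws to its -y. Grey foot plate x -63 to 87, y -100 to 30, z to 12 mm. Fixed handle: bar 14 mm wide, z 58 to 82 mm, on the line x = 20 mm, y 0 to 148 mm, with a strut on top (x -5 to 27, y 72 to 90, up to z 104 mm). Moving parts turn about a vertical axis at x -12, y 0 mm
- handle: the moving handle, on the -x side of the fixed one: bar 14 mm wide, z 58 to 82 mm, free below. Origin: on the bench under its pivot; own +y runs parallel to the bar, which lies at own x -14, y 25 to 160 mm. Squeezing swings it 0.44 to 0.48 rad towards the fixed handle. Its setting is hidden: at the lock its +y points 0.04 to 0.21 rad outward (to -x) of the pliers' +y. Unclamped it stays where left
- handle_grip (a point): middle of the moving handle's bar, at own x -14, y 130 mm, 70 mm over the bench: push here, across the bar. About 10 N (level) drives the pin, 14 to 18 N is the peak just before the centre; then it gives way over some 10 mm and meets a hard stop. More than 50 N is forcing it. The lever above lies 10 to 30 mm inside the outer face of the bar: keep the hand off it
- release: dark steel release lever on top of the moving handle, which it follows (z 92 to 101 mm), hinged 100 mm from the handle's pivot. Origin: on the bench under its hinge; own +y towards its tail. Turned outward (tail to the pliers' -x) by 0.2 to 0.4 rad it levers itself off the strut and frees the lock; stops at 0.5 rad, and pulling on then swings the whole moving handle outward. Sprung back to rest
- release_tail (a point): centre of the lever's tail: upright plate 8 mm thick, 42 mm long, z 65 to 101 mm, beyond the ends of both handles, 191 mm from the handle's pivot. At the lock it is near x -30, y 190 mm in the pliers' frame, free on both sides. Hook its +x face (or pinch it) and pull towards -x: a few newtons do it; never more than 30 N
- jaw: the moving jaw: steel block and round tip on the pliers' -y side, driven by the handle; slides along the pliers' x
- jaw_tip (a point): face of the moving jaw's round tip (17 mm across) that presses the pin. In the pliers' frame its x is about -15 to -18 mm with the pliers open as at the start, -2 to 0 at the lock; y -50 mm, z 70 mm
- block: white model block 30 x 34 x 38 mm held in the nest between the jaws. Origin: centre of its face towards the moving jaw; pliers' frame (0, -50, 70) mm
- pin: brass pin with a round head 14 mm across, 3 mm thick, stuck in that face of the block along the pliers' x; its head stands 4 to 5 mm off the face at the start and on the face when home. Origin: as the block's when it has not been pressed, 5 mm further in +x when home
- pin_head (a point): outer face of the pin's head: x about -8 mm in the pliers' frame at the start, -3 mm when home
- lever_angle (a joint): angle of the release lever from rest (rad): 0 at rest, grows as its tail is pulled outward, 0.5 at its stop
- pin_cup: small white cup, 52 mm wide, 45 mm high, loose, beside the pliers beyond the fixed handle; leave alone
- spare_block: spare white block 30 x 34 x 44 mm, loose, on the robot's side of the jaws; leave alone
- flask: amber bottle, 150 mm high, loose; leave alone
- jar: clear jar, 70 mm high, loose; leave alone
- spool: blue spool, 64 mm wide, 30 mm high, loose, to the left; leave alone
- driver: screwdriver, loose, to the right; leave alone

How it is judged (in metres and radians):
On the way, in this order (a step that is already met when the one before it is completed fails the run):
1. the pin is home and the pliers, locked past the centre, clamp it by themselves, with the robot off the handle and the lever (contact force between jaw and pin above 25 N and x of pin_head in the frame of block above -0.0037 m and x of release_tail in the frame of pliers above -0.036 m and contact force between each of the fingers, the arm and handle below 0.5 N and contact force between each of the fingers, the arm and release below 0.5 N), for 0.3 s.
2. the release lever is pulled while the pliers are still locked (value of joint lever_angle above 0.05 rad and contact force between jaw and pin above 10 N).
3. the jaw comes off the pin (contact force between jaw and pin below 1 N and x of jaw_tip in the frame of pliers below -0.005 m), for 0.1 s.
At the end, for the whole second after the job is handed in: the pin's head is on the block's face within 0.7 mm, the jaw tip stands at least 4 mm clear of the head, the pliers are at rest and the robot touches neither handle nor lever (x of pin_head in the frame of block above -0.0037 m and x of jaw_tip in the frame of pliers below -0.007 m and contact force between jaw and pin below 1 N and angular speed of handle below 0.05 rad/s and contact force between each of the fingers, the arm and handle below 0.5 N and contact force between each of the fingers, the arm and release below 0.5 N).
It fails at once if the moving handle is forced: more than 50 N (contact force between any of the fingers, the arm and handle above 50 N).
It fails at once if the release lever is forced: more than 30 N (contact force between any of the fingers, the arm and release above 30 N).
It fails at once if the robot presses on the pin or the jaw itself (contact force between any of the fingers, the arm and pin above 2 N or contact force between any of the fingers, the arm and jaw above 2 N).
It fails at once if a bystander is moved by more than 25 mm (distance of any of pin_cup, spare_block, flask, jar, spool, driver from where it was at the start of the episode above 0.025 m).
It also fails if it takes over 54 s, if anything falls off the work surface, if the arm or the gripper's body presses on something with over 40 N, if the wrist force passes 120 N, or if a joint passes its speed limit or range.

## Working session

There is one attempt and no reset: what is moved stays moved. The work goes in short steps, Python scripts to look and compute and a tool call to move; the robot and the scene stay as the last step left them, time stands still between calls to the robot, and variables do not carry over. Pictures are saved under pics/ and viewed, and the job is handed in when it is done.

Besides the shell and the picture viewer there is one more tool, called after "Emit:" as a command line: name --pt "numbers of a row" for each row, then --argument value for the rest. move_arm: Moves the arm, as the interface text tells. Its arguments: {"type":"object","properties":{"steps":{"type":"array"},"force":{"type":"number"}},"required":["steps"]}

```bash
mkdir -p pics; ls; python3 - <<'E'
from cell import env, viewer, job
import cv2
print(env.get_obs())
for n in ("side","top"):
    c=viewer.read_camera(n)
    cv2.imwrite(f"pics/{n}0.png",c["img"][:,:,::-1])
    print(n,c["vfov"],c["cx"],c["cy"],c["k1"],c["extrinsics"].tolist())
E
```

```text
pics
{'time_s': 0.0, 'qpos': array([76.84123619, 18.43805925, -4.01493782, 83.17628995,  1.29708766,
       78.5404538 , -3.26115042]), 'joint_velocities': array([-0.09308414, -0.11639623,  0.05449534, -0.02063425, -0.0411606 ,
        0.10662175,  0.0095219 ]), 'effort': array([ 1.25288334e-03, -4.91288495e+01, -4.03160099e-01, -3.12533319e+01,
       -6.40672515e-02,  4.36609774e-02,  1.81496566e-04]), 'tool_pos': array([ 0.15669221, -0.63030046,  0.24646058]), 'tool_rot': array([-1.79890556e+02,  8.06297824e-03,  1.39672548e+01]), 'force': array([-0.66143265,  0.01470302,  0.32993381]), 'wrist_torque': array([-0.01863565, -0.05517962,  0.01379973]), 'grip_width': 0.08699284692656305}
side 44.654692952024234 322.5720872397077 204.42403393123126 -0.03633762864236065 [[-0.8801611483184923, -0.4746517712663026, -0.004695638873900036, 0.45922130990539084], [-0.2939941710156646, 0.552875485518417, -0.7796769362508981, 0.27064538815005224], [0.3726711424291995, -0.6848608570699135, -0.6261643762255874, 1.1556519288866092], [0.0, 0.0, 0.0, 1.0]]
top 45.70423226796467 323.06980465920833 201.91082493353116 -0.06666637206518322 [[-0.01475280832881632, -0.9997536920803637, -0.016580404642058625, -0.0358360534221247], [-0.9934654413064444, 0.016532894838670622, -0.11292953696019913, 0.5770565720272983], [0.11317584360721474, 0.014806031201326399, -0.9934646495290411, 1.2472404545075555], [0.0, 0.0, 0.0, 1.0]]
```

View pics/side0.png

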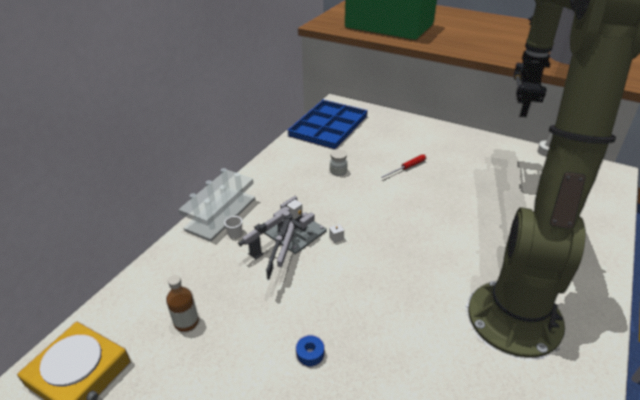

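View pics/top0.png

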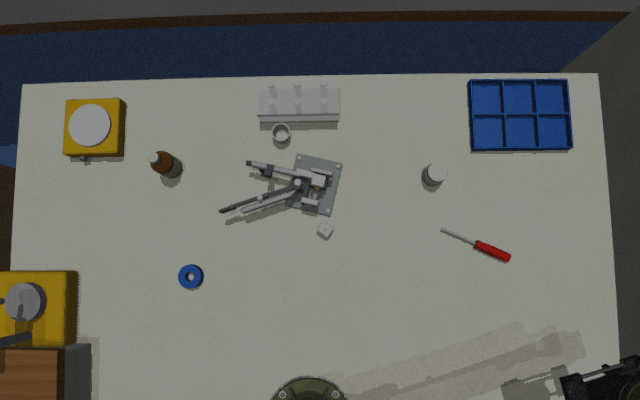

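The pliers are near px (300,185) in the top view, handles to the left, with the moving handle on the robot's side. I'll zoom in next.

```bash
cat > h.py <<'E'
import numpy as np, cv2
def K(c):
    f=200/np.tan(np.radians(c["vfov"]/2)); return np.array([[f,0,c["cx"]],[0,f,c["cy"]],[0,0,1.]])
def ray(c,u,v):
    k=K(c); D=np.array([(u-k[0,2])/k[0,0],(v-k[1,2])/k[1,1]]); d=D.copy()
    for _ in range(20): d=D/(1+c["k1"]*(d@d))
    E=c["extrinsics"]; R=E[:3,:3]; t=E[:3,3]
    return -R.T@t, R.T@np.array([d[0],d[1],1])
def onz(c,u,v,z):
    o,d=ray(c,u,v); return o+d*(z-o[2])/d[2]
def proj(c,p):
    p=np.asarray(p,float); E=c["extrinsics"]; q=E[:3,:3]@p+E[:3,3]; s=q[:2]/q[2]; s=s*(1+c["k1"]*(s@s)); k=K(c)
    return np.array([s[0]*k[0,0]+k[0,2], s[1]*k[1,1]+k[1,2]])
E
python3 - <<'E'
import cv2
t=cv2.imread("pics/top0.png")[135:255,205:365]
cv2.imwrite("pics/topz.png",cv2.resize(t,None,fx=5,fy=5,interpolation=cv2.INTER_CUBIC))
t=cv2.imread("pics/side0.png")[180:290,210:360]
cv2.imwrite("pics/sidez.png",cv2.resize(t,None,fx=5,fy=5,interpolation=cv2.INTER_CUBIC))
E
```

```text
(no output)
```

View pics/topz.png

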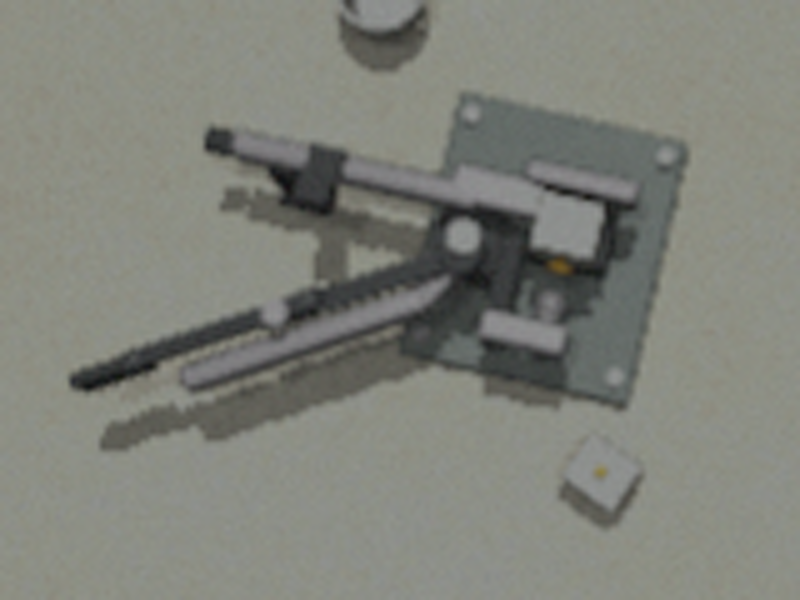

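View pics/sidez.png

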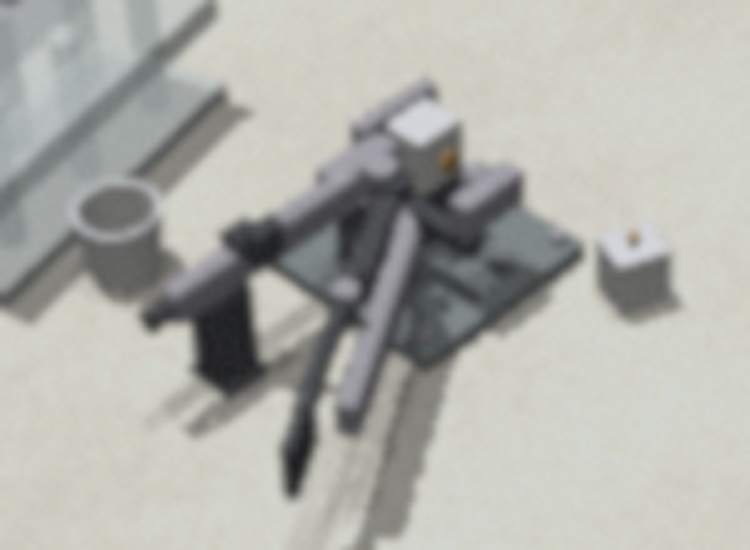

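```bash
cat > pose.py <<'E'
from h import *
def z2p(u,v): return 205+(u+.5)/5-.5,135+(v+.5)/5-.5
def rigid(a,b):
    a=np.array(a);b=np.array(b);A=a-a.mean(0);B=b-b.mean(0)
    th=np.arctan2((A[:,0]*B[:,1]-A[:,1]*B[:,0]).sum(),(A*B).sum()); R=np.array([[np.cos(th),-np.sin(th)],[np.sin(th),np.cos(th)]])
    return th,b.mean(0)-R@a.mean(0),R
E
python3 - <<'E'
from cell import env, viewer
from pose import *
c=viewer.read_camera("top")
px=[(462,92),(687,148),(625,408),(401,352)]
W=[onz(c,*z2p(*p),.012)[:2] for p in px]
M=[(.087,.03),(.087,-.1),(-.063,-.1),(-.063,.03)]
th,t,R=rigid(M,W); print("th",np.degrees(th),th,t); print("res mm",((np.array(M)@R.T+t)-W)*1000)
inv=lambda p:(R.T@(p[:2]-t))*1000
for n,u,v,z in [("fixed tip",228,140,.082),("fixed near",440,187,.082),("pivot bolt?",463,238,.09),("block top ctr",568,222,.089),("handle tip",190,377,.082),("handle root",440,287,.082),("hinge",273,314,.101),("tail end",80,380,.101),("tail in",150,356,.101),("handle mid",320,335,.082)]:
    w=onz(c,*z2p(u,v),z); print(n,w.round(4),inv(w).round(1))
E
```

```text
th -14.421095743550097 -0.251695602470289 [0.6247416  0.01838752]
res mm [[-0.17708371 -0.02605075]
 [ 1.31909797 -1.66913125]
 [-0.37295766 -0.94021967]
 [-0.7690566   2.63540167]]
fixed tip [0.6779 0.1443 0.082 ] [ 20.1 135.2]
fixed near [0.6508 0.0329 0.082 ] [21.6 20.5]
pivot bolt? [0.6223 0.0205 0.09  ] [-2.8  1.4]
block top ctr [ 0.6299 -0.034   0.089 ] [ 18.1 -49.4]
handle tip [0.5531 0.1638 0.082 ] [-105.6  123. ]
handle root [0.598  0.0332 0.082 ] [-29.6   7.7]
hinge [0.583  0.1176 0.101 ] [-65.2  85.7]
tail end [0.5506 0.217  0.101 ] [-121.3  173.9]
tail in [0.5624 0.1809 0.101 ] [-100.9  141.9]
handle mid [0.5739 0.0959 0.082 ] [-68.5  62.4]
```

Emit:
move_arm --pt "0 3.2 -1.6 0 0 0 0" --pt "0 3.2 -1.6 0 0 0 0" --pt "0 3.2 -1.6 0 0 0 0" --pt "0 3.2 -1.6 0 0 0 0" --pt "0 3.2 -1.6 0 0 0 0" --force 40

```text
time_s: 0.57
tool_pos: [0.2938, -0.5131, 0.2473]
tool_rot: [-180.0, 0.0, 14.0]
force: [0.6, -0.0, -0.4]
grip_width: 0.0618
```

Emit:
move_arm --pt "0 3.2 -1.6 0 0 0 0" --pt "0 3.2 -1.6 0 0 0 0" --pt "0 3.2 -1.6 0 0 0 0" --pt "0 3.2 -1.6 0 0 0 0" --pt "0 3.2 -1.6 0 0 0 0"

```text
time_s: 0.98
tool_pos: [0.4297, -0.3969, 0.2474]
tool_rot: [-180.0, 0.0, 14.0]
force: [0.4, -0.3, -0.7]
grip_width: 0.0284
```

Emit:
move_arm --pt "0 1.3 -3.6 0 0 0 0" --pt "0 1.3 -3.6 0 0 0 0" --pt "0 1.3 -3.6 0 0 0 0" --pt "0 1.3 -3.6 0 0 0 0" --pt "0 1.3 -3.6 0 0 0 0"

```text
time_s: 1.4
tool_pos: [0.4482, -0.206, 0.2473]
tool_rot: [180.0, 0.0, 14.0]
force: [0.2, 0.6, 0.1]
grip_width: 0.0017
```

Emit:
move_arm --pt "0 1.3 -3.6 0 0 0 0" --pt "0 1.3 -3.6 0 0 0 0" --pt "0 1.3 -3.6 0 0 0 0" --pt "0 1.3 -3.6 0 0 0 0" --pt "0 1.3 -3.6 0 0 0 0"

```text
time_s: 1.82
tool_pos: [0.4676, -0.0157, 0.2475]
tool_rot: [180.0, 0.0, 14.0]
force: [0.9, -0.2, -1.6]
grip_width: 0.0009
```

Emit:
move_arm --pt "0 1.3 -3.6 0 0 0 0" --pt "0 1.3 -3.6 0 0 0 0" --pt "0 1.3 -3.6 0 0 0 0" --pt "0 0 0 0 0 0 -0.08" --pt "0 0 0 0 0 0 0"

```text
time_s: 2.23
tool_pos: [0.4793, 0.0996, 0.2475]
tool_rot: [-180.0, 0.0, 19.0]
force: [0.7, -1.2, -0.4]
grip_width: 0.0001
```

Emit:
move_arm --pt "0 3.6 -1.3 0 0 0 0" --pt "0 0 0 4.1 0 0 0" --pt "0 0 0 4.1 0 0 0" --pt "0 0 0 4.1 0 0 0" --pt "0 0 0 4.1 0 0 0"

```text
time_s: 2.65
tool_pos: [0.5099, 0.1186, 0.0816]
tool_rot: [179.9, 0.0, 18.3]
force: [0.6, -1.0, -0.2]
grip_width: 0.0003
```

```bash
python3 - <<'E'
from cell import env, viewer
import cv2
c=viewer.read_camera("top")
cv2.imwrite("pics/t1.png",c["img"][:,:,::-1])
cv2.imwrite("pics/t1z.png",cv2.resize(c["img"][135:255,205:365,::-1],None,fx=5,fy=5,interpolation=cv2.INTER_CUBIC))
c=viewer.read_camera("side")
cv2.imwrite("pics/s1z.png",cv2.resize(c["img"][160:290,190:360,::-1],None,fx=4,fy=4,interpolation=cv2.INTER_CUBIC))
print(env.get_obs())
E
```

```text
{'time_s': 2.75, 'qpos': array([ 23.08424309,  16.85579224, -43.73168246, 110.73056275,
        13.42474805,  58.43935586, -98.31087824]), 'joint_velocities': array([ 0.73757393, -4.7578403 , -1.91980857, -6.22344735, -2.99414049,
        3.92654632,  2.63550113]), 'effort': array([ -0.86454559, -33.90775681,  -6.26147881, -27.5504297 ,
         0.30163622,  -1.09027237,  -0.33440377]), 'tool_pos': array([0.50438869, 0.11734858, 0.07705574]), 'tool_rot': array([-179.86217109,    0.79315937,   18.36407263]), 'force': array([-0.03240831, -0.35098166,  0.38659545]), 'wrist_torque': array([-0.05711468,  0.07375018,  0.01794776]), 'grip_width': 0.00025177049515003134}
```

View pics/t1z.png

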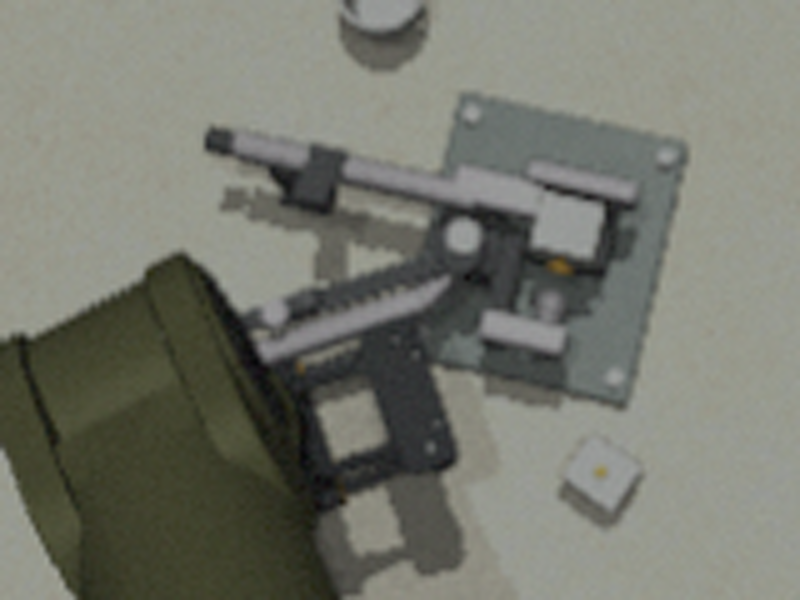

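View pics/s1z.png

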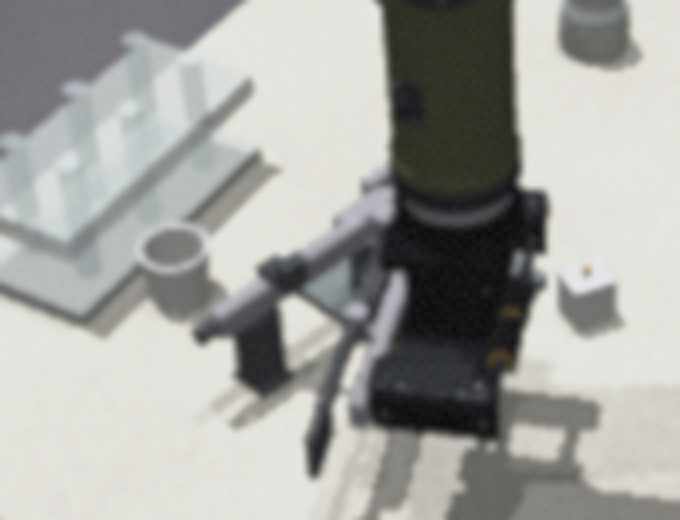

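Emit:
move_arm --pt "0 1.6 -0.3 0 0 0 0" --pt "0 1.6 -0.3 -0.3 0 0 0" --pt "0 0 0 0 0 0 0" --pt "0 0 0 0 0 0 0"

```text
time_s: 3.08
tool_pos: [0.5398, 0.1361, 0.0887]
tool_rot: [180.0, -0.1, 18.5]
force: [-0.4, -0.2, 0.1]
grip_width: 0.0004
```

Emit:
move_arm --pt "0 0.3 0 0 0 0 0" --pt "0 0.3 0 0 0 0 0"

```text
time_s: 3.25
tool_pos: [0.544, 0.1373, 0.0874]
tool_rot: [179.9, -0.0, 18.5]
force: [0.2, 0.1, 0.3]
grip_width: 0.0007
```

Emit:
move_arm --pt "0 0.2 0 0.4 0 0 0" --pt "0 0.2 0 0 0 0 0" --pt "0 0.2 0 0 0 0 0"

```text
time_s: 3.5
tool_pos: [0.5488, 0.1396, 0.082]
tool_rot: [180.0, 0.1, 18.5]
force: [-2.3, -0.6, 0.9]
grip_width: 0.0002
```

Emit:
move_arm --pt "0 0.26 -0.06 0 0 0 0.02" --pt "0 0.26 -0.06 0 0 0 0.02" --pt "0 0.26 -0.06 0 0 0 0.02"

```text
time_s: 3.75
tool_pos: [0.5566, 0.1439, 0.0822]
tool_rot: [180.0, 0.0, 15.0]
force: [-1.2, -1.0, -0.9]
grip_width: 0.0007
```

Emit:
move_arm --pt "0 0.26 -0.06 0 0 0 0.02" --pt "0 0.26 -0.06 0 0 0 0.02" --pt "0 0.26 -0.06 0 0 0 0.02"

```text
time_s: 4.0
tool_pos: [0.563, 0.1475, 0.0823]
tool_rot: [180.0, 0.1, 11.6]
force: [-6.5, -4.8, 4.7]
grip_width: 0.0001
```

Emit:
move_arm --pt "0 0.26 -0.04 0 0 0 0.02" --pt "0 0.26 -0.04 0 0 0 0.02"

```text
time_s: 4.17
tool_pos: [0.5657, 0.1488, 0.0822]
tool_rot: [179.9, 0.4, 9.3]
force: [-11.9, -4.2, 8.4]
grip_width: 0.0005
```

Emit:
move_arm --pt "0 0.26 -0.04 0 0 0 0.02" --pt "0 0.26 -0.04 0 0 0 0.02"

```text
time_s: 4.33
tool_pos: [0.5707, 0.1507, 0.0823]
tool_rot: [179.9, 0.4, 7.0]
force: [-10.5, -2.7, 6.7]
grip_width: 0.0005
```

Emit:
move_arm --pt "0 0.26 -0.04 0 0 0 0.02" --pt "0 0.26 -0.04 0 0 0 0.02"

```text
time_s: 4.5
tool_pos: [0.5761, 0.1524, 0.0823]
tool_rot: [179.9, 0.4, 4.7]
force: [-8.7, -2.3, 5.2]
grip_width: 0.0003
```

Emit:
move_arm --pt "0 0.26 -0.04 0 0 0 0.02" --pt "0 0.26 -0.04 0 0 0 0.02"

```text
time_s: 4.67
tool_pos: [0.5811, 0.1538, 0.0823]
tool_rot: [179.9, 0.4, 2.4]
force: [-12.2, -3.1, 8.1]
grip_width: 0.0003
```

Emit:
move_arm --pt "0 0.26 -0.04 0 0 0 0.02" --pt "0 0.26 -0.04 0 0 0 0.02"

```text
time_s: 4.83
tool_pos: [0.5851, 0.1549, 0.0823]
tool_rot: [179.9, 0.5, 0.1]
force: [-13.6, -3.5, 9.4]
grip_width: 0.0004
```

Emit:
move_arm --pt "0 0.2 -0.04 0 0 0 0.02" --pt "0 0.2 -0.04 0 0 0 0.02"

```text
time_s: 5.0
tool_pos: [0.5887, 0.1558, 0.0823]
tool_rot: [179.8, 0.5, -2.1]
force: [-15.4, -2.0, 9.5]
grip_width: 0.0006
```

Emit:
move_arm --pt "0 0.2 -0.03 0 0 0 0.015" --pt "0 0.2 -0.03 0 0 0 0.015"

```text
time_s: 5.17
tool_pos: [0.5926, 0.1566, 0.0823]
tool_rot: [179.8, 0.5, -3.8]
force: [-13.4, -2.1, 9.2]
grip_width: 0.0004
```

Emit:
move_arm --pt "0 0.15 -0.03 0 0 0 0.01" --pt "0 0.15 -0.03 0 0 0 0.01"

```text
time_s: 5.33
tool_pos: [0.5968, 0.1571, 0.0822]
tool_rot: [179.9, 0.4, -5.0]
force: [-8.8, -1.2, 4.6]
grip_width: 0.0001
```

Emit:
move_arm --pt "0 0.15 -0.03 0 0 0 0.01" --pt "0 0.15 -0.03 0 0 0 0.01"

```text
time_s: 5.5
tool_pos: [0.6005, 0.1575, 0.0822]
tool_rot: [179.9, 0.3, -6.1]
force: [-7.3, -1.2, 4.0]
grip_width: 0.0004
```

Emit:
move_arm --pt "0 0.15 -0.02 0 0 0 0.01" --pt "0 0.15 -0.02 0 0 0 0.01"

```text
time_s: 5.67
tool_pos: [0.6043, 0.1577, 0.0823]
tool_rot: [180.0, 0.2, -7.3]
force: [-5.6, -0.3, 2.0]
grip_width: 0.0002
```

Emit:
move_arm --pt "0 0.15 -0.02 0 0 0 0.01"

```text
time_s: 5.75
tool_pos: [0.6045, 0.1579, 0.0821]
tool_rot: [179.9, 0.4, -7.8]
force: [-12.4, -1.0, 6.8]
grip_width: 0.0003
```

Emit:
move_arm --pt "0 0.15 -0.02 0 0 0 0.0"

```text
time_s: 5.83
tool_pos: [0.6047, 0.158, 0.082]
tool_rot: [179.9, 0.6, -7.8]
force: [-16.1, -1.3, 9.8]
grip_width: 0.0005
```

Emit:
move_arm --pt "0 0.15 0 0 0 0 0.0" --pt "0 0.1 0 0 0 0 0"

```text
time_s: 6.0
tool_pos: [0.6048, 0.158, 0.0819]
tool_rot: [179.8, 0.8, -7.8]
force: [-21.2, -0.5, 13.0]
grip_width: 0.0004
```

Emit:
move_arm --pt "0 -0.5 0 0 0 0 0" --pt "0 -1 0 0 0 0 0" --pt "0 -2 0 0 0 0 0" --pt "0 -3 0 0 0 0 0"

```text
time_s: 6.33
tool_pos: [0.5492, 0.1654, 0.083]
tool_rot: [-179.9, -0.2, -8.0]
force: [0.5, 0.6, 0.4]
grip_width: 0.0004
```

```bash
python3 - <<'E'
from cell import env, viewer
import cv2
c=viewer.read_camera("top")
cv2.imwrite("pics/t2z.png",cv2.resize(c["img"][135:255,205:365,::-1],None,fx=5,fy=5,interpolation=cv2.INTER_CUBIC))
c=viewer.read_camera("side")
cv2.imwrite("pics/s2z.png",cv2.resize(c["img"][160:290,190:360,::-1],None,fx=4,fy=4,interpolation=cv2.INTER_CUBIC))
print(env.get_obs())
E
```

```text
{'time_s': 6.4333, 'qpos': array([  12.79278848,   20.99590179,  -38.24068002,  104.2751541 ,
         14.8085236 ,   59.92402427, -128.72920777]), 'joint_velocities': array([ 0.12557826,  1.98058923,  1.85599011, -4.53201058,  2.63614946,
       -1.22695643,  0.49552584]), 'effort': array([ 1.08573418e+00, -4.18872821e+01, -5.92421740e+00, -2.65609914e+01,
       -3.05654459e-03,  1.70456863e-02, -6.19554659e-02]), 'tool_pos': array([0.54304492, 0.16724183, 0.08214882]), 'tool_rot': array([ 1.79965902e+02,  1.24362731e-01, -7.60300873e+00]), 'force': array([ 0.21671198,  0.82374766, -0.42680245]), 'wrist_torque': array([ 0.10720437, -0.00451446,  0.01459271]), 'grip_width': 0.0004634131644420206}
```

View pics/t2z.png

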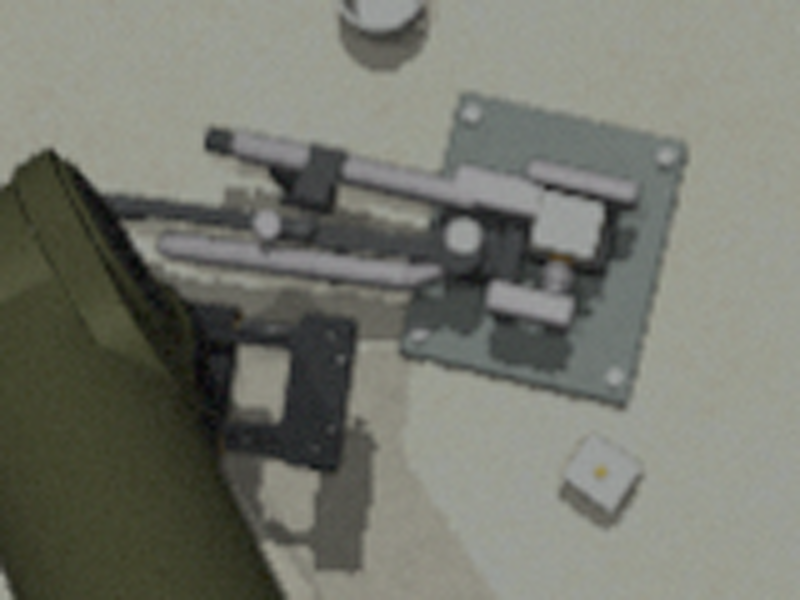

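View pics/s2z.png

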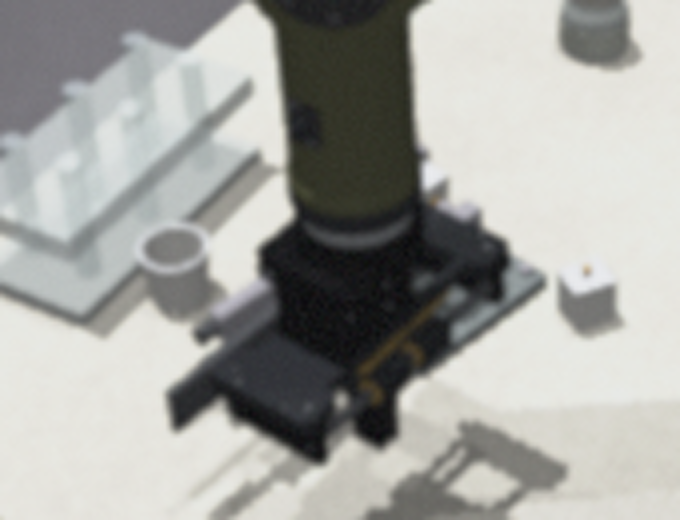

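Emit:
move_arm --pt "0 0 0 0 0 0 0" --pt "0 0 0 0 0 0 0" --pt "0 0 0 -4 0 0 0" --pt "0 0 0 -4 0 0 0" --pt "0 0 0 -4 0 0 0"

```text
time_s: 6.85
tool_pos: [0.5479, 0.165, 0.2039]
tool_rot: [-179.9, 0.0, -7.9]
force: [1.5, 0.5, 0.7]
grip_width: 0.0007
```

Emit:
move_arm --pt "0 -4 0 -2 0 0 0" --pt "0 -4 0 0 0 0 0" --pt "0 0 0 0 0 0 0"

```text
time_s: 7.1
tool_pos: [0.4657, 0.1783, 0.2225]
tool_rot: [179.9, -0.0, -7.5]
force: [-0.5, 1.2, -0.9]
grip_width: 0.0005
```

```bash
python3 - <<'E'
from cell import env, viewer
import cv2
c=viewer.read_camera("top")
cv2.imwrite("pics/t3z.png",cv2.resize(c["img"][135:255,205:365,::-1],None,fx=5,fy=5,interpolation=cv2.INTER_CUBIC))
o=env.get_obs();print(o["time_s"],o["tool_pos"],o["qpos"])
from pose import *
th=-.2517;t=np.array([.6247,.0184]);R=np.array([[np.cos(th),-np.sin(th)],[np.sin(th),np.cos(th)]])
for p in [(266,223),(110,205)]:
    w=onz(c,*z2p(*p),.101); print(w,R.T@(w[:2]-t))
E
```

```text
7.15 [0.46890095 0.17684111 0.22230493] [  17.61645638    3.1849905   -42.36656064  104.67819944    2.41630137
   72.88421631 -123.0766409 ]
[0.63024128 0.12125427 0.101     ] [-0.02024926  0.10099344]
[0.64116231 0.20232074 0.101     ] [-0.02986201  0.18222542]
```

View pics/t3z.png

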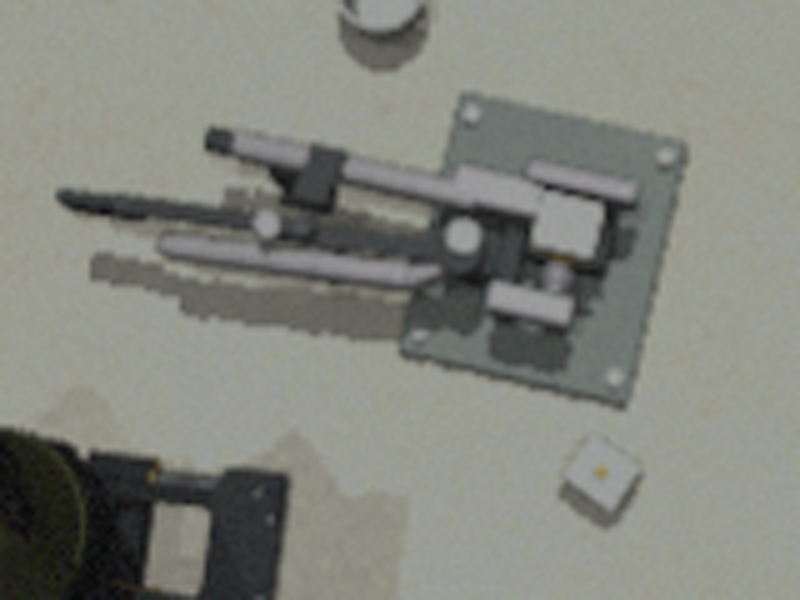

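```bash
python3 - <<'E'
from cell import env, viewer
import cv2
from pose import *
c=viewer.read_camera("top"); s=viewer.read_camera("side")
cv2.imwrite("pics/f.png",cv2.resize(c["img"][135:255,135:295,::-1],None,fx=5,fy=5,interpolation=cv2.INTER_CUBIC))
print("flask base top-view",onz(c,174,172,0),"side base",onz(s,184,322,0))
print("neck via side at z.15",onz(s,175,281,.15),"top view neck",onz(c,158,160,.15))
print("cup",onz(c,281,133,.045))
for u,v in [(60,195),(130,207),(97,202)]: print(onz(c,*z2p(u,v),.101))
E
```

```text
flask base top-view [0.67197981 0.37466617 0.        ] side base [0.68955259 0.38228234 0.        ]
neck via side at z.15 [0.67811608 0.38310503 0.15      ] top view neck [0.67571974 0.3658935  0.15      ]
cup [0.76578942 0.06673135 0.045     ]
[0.64690895 0.2284893  0.101     ]
[0.63991646 0.19188866 0.101     ]
[0.64286394 0.20911768 0.101     ]
```

View pics/f.png

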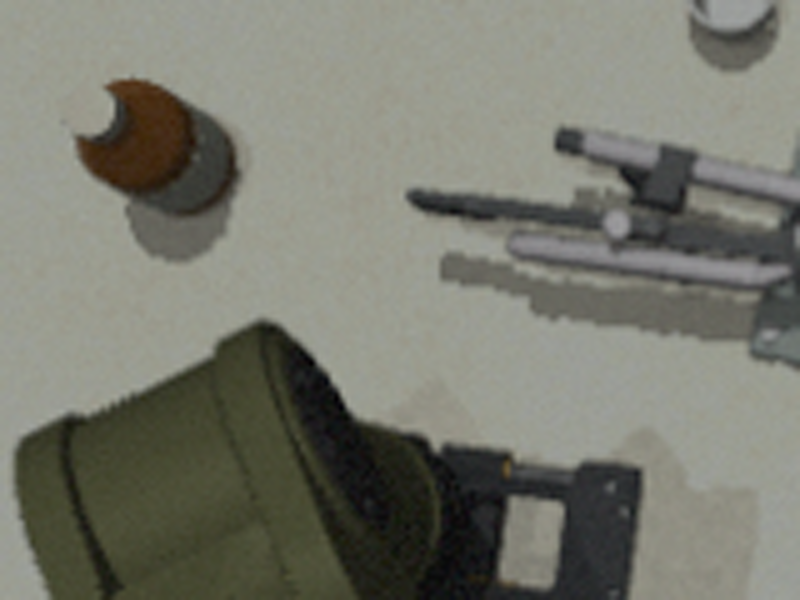

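Emit:
move_arm --pt "0 3.85 -1.1 0 0 0 0" --pt "0 3.85 -1.1 0 0 0 0" --pt "0 3.85 -1.1 0 0 0 0" --pt "0 3.85 -1.1 0 0 0 0" --pt "0 3.85 -1.1 0 0 0 0"

```text
time_s: 7.67
tool_pos: [0.6726, 0.2025, 0.219]
tool_rot: [180.0, 0.1, -8.0]
force: [0.3, -0.2, 1.6]
grip_width: 0.0005
```

Emit:
move_arm --pt "0 0 0 0 0 0 0" --pt "0 0 0 0 0 0 0" --pt "0 0 0 0 0 0 0"

```text
time_s: 7.92
tool_pos: [0.6693, 0.2038, 0.2192]
tool_rot: [-180.0, 0.2, -7.9]
force: [0.0, 0.4, 0.5]
grip_width: 0.0001
```

```bash
python3 - <<'E'
from cell import env
o=env.get_obs();print(o["time_s"],o["tool_pos"],o["tool_rot"],o["qpos"])
E
```

```text
7.9167 [0.66925382 0.2038344  0.21923564] [-1.79984649e+02  1.62840918e-01 -7.85608176e+00] [   7.38848852   30.14618706  -38.83304856   76.04133308   18.52480473
   80.26823095 -128.59201043]
```

Emit:
move_arm --pt "0 0 0 3.4 0 0 0" --pt "0 0 0 3.4 0 0 0" --pt "0 0 0 3.4 0 0 0" --pt "0 0 0 3.4 0 0 0" --pt "0 0 0 0 0 0 0"

```text
time_s: 8.33
tool_pos: [0.6639, 0.2015, 0.0786]
tool_rot: [179.7, 0.6, -7.8]
force: [-1.3, -0.8, -1.1]
grip_width: 0.0003
```

Emit:
move_arm --pt "0 -0.5 0 0 0 0 0" --pt "0 -0.3 0 0 0 0 0" --pt "0 0 0 0 0 0 0"

```text
time_s: 8.58
tool_pos: [0.6616, 0.2065, 0.089]
tool_rot: [-179.9, -0.3, -7.7]
force: [-0.2, -0.1, 0.5]
grip_width: 0.0006
```

Emit:
move_arm --pt "0 -0.3 0 0.3 0 0 0" --pt "0 -0.3 0 0 0 0 0" --pt "0 0 0 0 0 0 0"

```text
time_s: 8.83
tool_pos: [0.6557, 0.2064, 0.0838]
tool_rot: [-179.9, -0.2, -7.8]
force: [1.2, -0.1, 1.2]
grip_width: 0.0001
```

Emit:
move_arm --pt "0 -0.18 -0.03 0 0 0 -0.02" --pt "0 -0.18 -0.03 0 0 0 -0.02"

```text
time_s: 9.0
tool_pos: [0.6528, 0.207, 0.0832]
tool_rot: [-180.0, -0.2, -5.4]
force: [2.8, -0.0, 2.8]
grip_width: 0.0004
```

Emit:
move_arm --pt "0 -0.18 -0.03 0 0 0 -0.02" --pt "0 -0.18 -0.03 0 0 0 -0.02"

```text
time_s: 9.17
tool_pos: [0.6486, 0.2079, 0.0827]
tool_rot: [-180.0, -0.1, -3.1]
force: [3.5, 0.4, 2.5]
grip_width: 0.0006
```

Emit:
move_arm --pt "0 -0.18 -0.03 0 0 0 -0.02" --pt "0 -0.18 -0.03 0 0 0 -0.02"

```text
time_s: 9.33
tool_pos: [0.6444, 0.2087, 0.0823]
tool_rot: [-180.0, -0.0, -0.8]
force: [3.1, 0.4, 1.9]
grip_width: 0.0004
```

Contact force is about 3 N and the lever is turning. I'll keep going.

Emit:
move_arm --pt "0 -0.18 -0.03 0 0 0 -0.02" --pt "0 -0.18 -0.03 0 0 0 -0.02" --pt "0 -0.18 -0.03 0 0 0 -0.02"

```text
time_s: 9.58
tool_pos: [0.6388, 0.2096, 0.0821]
tool_rot: [180.0, 0.0, 2.6]
force: [3.5, 0.8, 2.4]
grip_width: 0.0007
```

Emit:
move_arm --pt "0 -0.18 -0.03 0 0 0 -0.02" --pt "0 -0.18 -0.03 0 0 0 -0.02" --pt "0 -0.18 -0.03 0 0 0 -0.02"

```text
time_s: 9.83
tool_pos: [0.6332, 0.2102, 0.0821]
tool_rot: [-180.0, 0.0, 6.1]
force: [2.7, 0.0, 2.0]
grip_width: 0.0002
```

Emit:
move_arm --pt "0 -0.18 -0.03 0 0 0 -0.02" --pt "0 -0.18 -0.03 0 0 0 -0.02" --pt "0 -0.18 -0.03 0 0 0 -0.02"

```text
time_s: 10.08
tool_pos: [0.6278, 0.2106, 0.0821]
tool_rot: [-180.0, 0.0, 9.5]
force: [2.9, 0.8, 2.9]
grip_width: 0.0002
```

```bash
python3 - <<'E'
from cell import env, viewer
import cv2
c=viewer.read_camera("top")
cv2.imwrite("pics/t4z.png",cv2.resize(c["img"][135:255,205:365,::-1],None,fx=5,fy=5,interpolation=cv2.INTER_CUBIC))
o=env.get_obs();print(o["time_s"],o["tool_pos"],o["tool_rot"],o["force"])
E
```

```text
10.1333 [0.62734515 0.21061928 0.08207095] [-1.79993465e+02  3.84794526e-02  9.57207146e+00] [1.30767058 0.42210308 1.96711638]
```

View pics/t4z.png

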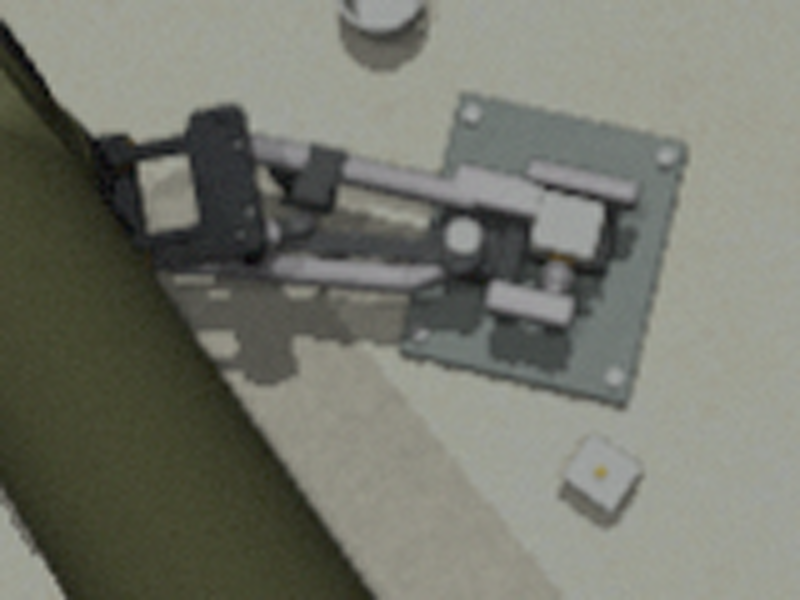

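Emit:
move_arm --pt "0 -0.2 -0.02 0 0 0 -0.02" --pt "0 -0.2 -0.02 0 0 0 -0.02" --pt "0 -0.2 -0.02 0 0 0 -0.02"

```text
time_s: 10.38
tool_pos: [0.6216, 0.2105, 0.0821]
tool_rot: [-179.9, 0.0, 13.0]
force: [2.0, 1.7, 1.7]
grip_width: 0.0003
```

Emit:
move_arm --pt "0 -0.2 -0.02 0 0 0 -0.02" --pt "0 -0.2 -0.02 0 0 0 -0.02" --pt "0 -0.2 -0.02 0 0 0 -0.02"

```text
time_s: 10.63
tool_pos: [0.6155, 0.2094, 0.082]
tool_rot: [-180.0, 0.0, 16.4]
force: [1.8, 1.9, 0.5]
grip_width: 0.0005
```

Emit:
move_arm --pt "0 -0.2 -0.02 0 0 0 -0.02" --pt "0 -0.2 -0.02 0 0 0 -0.02" --pt "0 -0.2 -0.02 0 0 0 -0.02"

```text
time_s: 10.88
tool_pos: [0.6097, 0.2078, 0.082]
tool_rot: [-180.0, 0.0, 19.8]
force: [1.5, 3.5, -0.1]
grip_width: 0.0006
```

```bash
python3 - <<'E'
from cell import env, viewer
import cv2
c=viewer.read_camera("top")
cv2.imwrite("pics/t5z.png",cv2.resize(c["img"][135:255,205:365,::-1],None,fx=5,fy=5,interpolation=cv2.INTER_CUBIC))
c=viewer.read_camera("side")
cv2.imwrite("pics/s5z.png",cv2.resize(c["img"][160:290,190:360,::-1],None,fx=4,fy=4,interpolation=cv2.INTER_CUBIC))
o=env.get_obs();print(o["time_s"],o["tool_pos"],o["tool_rot"],o["force"])
E
```

```text
10.9833 [0.60957037 0.20767348 0.08193197] [-1.79997592e+02  5.17713419e-02  1.97610886e+01] [ 1.7422759   1.74155069 -0.54549727]
```

View pics/t5z.png

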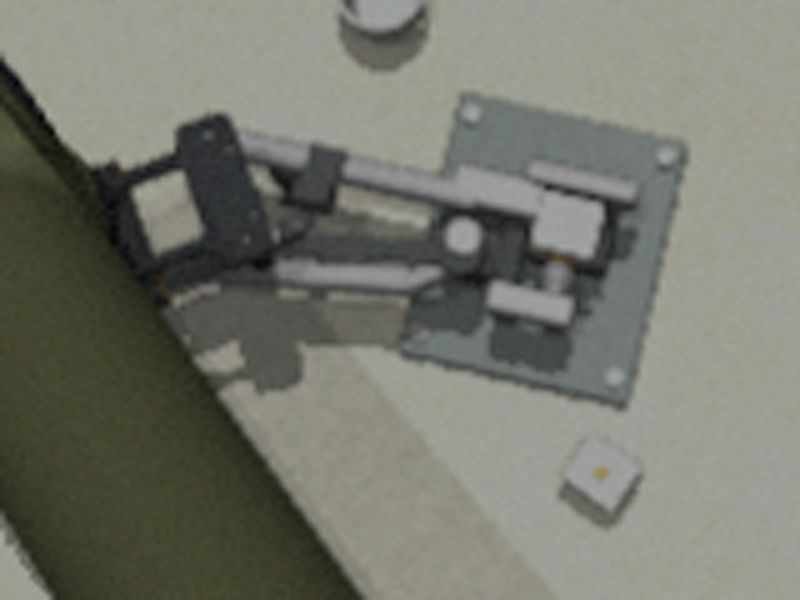

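View pics/s5z.png

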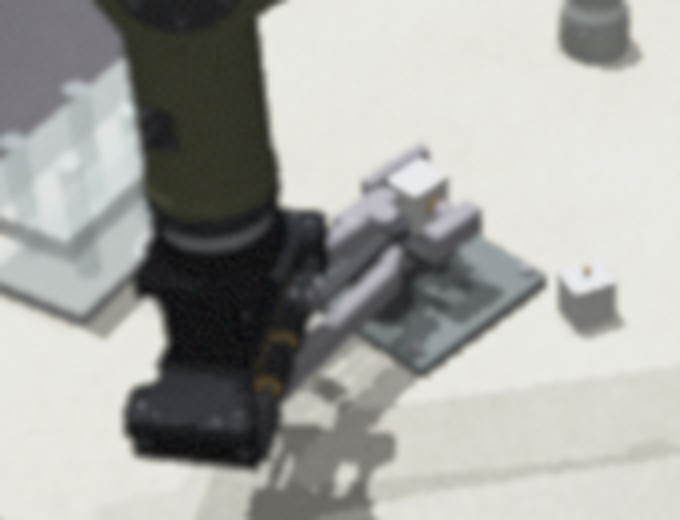

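Emit:
move_arm --pt "0 -0.25 -0.05 0 0 0 -0.02" --pt "0 -0.25 -0.05 0 0 0 -0.02" --pt "0 -0.25 -0.05 0 0 0 -0.02"

```text
time_s: 11.23
tool_pos: [0.6024, 0.2063, 0.082]
tool_rot: [180.0, 0.0, 23.3]
force: [1.6, 2.3, -0.7]
grip_width: 0.0004
```

Emit:
move_arm --pt "0 -0.3 -0.1 0 0 0 -0.02" --pt "0 -0.3 -0.1 0 0 0 -0.02" --pt "0 -0.3 -0.1 0 0 0 -0.02"

```text
time_s: 11.48
tool_pos: [0.5928, 0.2052, 0.082]
tool_rot: [180.0, 0.0, 26.7]
force: [2.7, 2.0, -1.9]
grip_width: 0.0004
```

Emit:
move_arm --pt "0 -0.3 -0.1 0 0 0 -0.02" --pt "0 -0.3 -0.1 0 0 0 -0.02" --pt "0 -0.3 -0.1 0 0 0 -0.02"

```text
time_s: 11.73
tool_pos: [0.583, 0.2036, 0.082]
tool_rot: [180.0, 0.1, 30.1]
force: [1.2, 1.0, 0.2]
grip_width: 0.0004
```

```bash
python3 - <<'E'
from cell import env, viewer
import cv2
c=viewer.read_camera("top")
cv2.imwrite("pics/t6z.png",cv2.resize(c["img"][135:255,205:365,::-1],None,fx=5,fy=5,interpolation=cv2.INTER_CUBIC))
o=env.get_obs();print(o["time_s"],o["tool_pos"],o["tool_rot"],o["force"])
E
```

```text
11.7833 [0.5824083  0.20319228 0.08190502] [1.79960712e+02 1.49060927e-01 3.01851022e+01] [-0.433669    0.55713929 -0.53020233]
```

View pics/t6z.png

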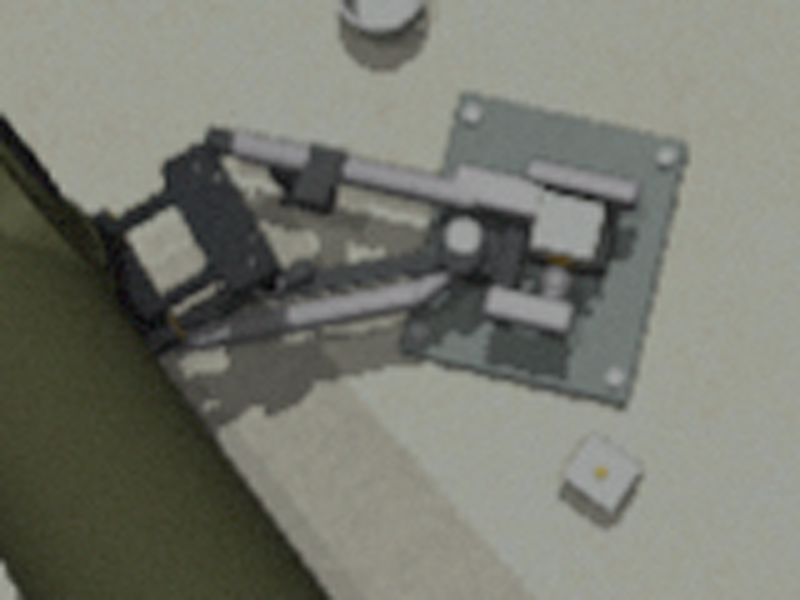

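Emit:
move_arm --pt "0 -0.35 -0.1 0 0 0 -0.03" --pt "0 -0.35 -0.1 0 0 0 -0.03" --pt "0 -0.35 -0.1 0 0 0 -0.03" --pt "0 -0.35 -0.1 0 0 0 -0.03" --pt "0 -0.35 -0.1 0 0 0 -0.03"

```text
time_s: 12.2
tool_pos: [0.5659, 0.1975, 0.0819]
tool_rot: [180.0, 0.1, 38.7]
force: [-0.1, 1.4, -0.2]
grip_width: 0.0005
```

Emit:
move_arm --pt "0 -0.35 -0.1 0 0 0 -0.03" --pt "0 -0.35 -0.1 0 0 0 -0.03" --pt "0 -0.35 -0.1 0 0 0 -0.03" --pt "0 -0.35 -0.1 0 0 0 -0.03" --pt "0 -0.35 -0.1 0 0 0 -0.03"

```text
time_s: 12.62
tool_pos: [0.5497, 0.1902, 0.0821]
tool_rot: [-180.0, 0.0, 47.3]
force: [0.7, 2.5, 0.5]
grip_width: 0.0005
```

```bash
python3 - <<'E'
from cell import env, viewer
import cv2
c=viewer.read_camera("top")
cv2.imwrite("pics/t7z.png",cv2.resize(c["img"][135:255,205:365,::-1],None,fx=5,fy=5,interpolation=cv2.INTER_CUBIC))
c=viewer.read_camera("side")
cv2.imwrite("pics/s7z.png",cv2.resize(c["img"][160:290,190:360,::-1],None,fx=4,fy=4,interpolation=cv2.INTER_CUBIC))
o=env.get_obs();print(o["time_s"],o["tool_pos"],o["tool_rot"],o["force"])
E
```

```text
12.7167 [0.54958043 0.19001371 0.0820673 ] [-1.79999399e+02  6.41529294e-02  4.72070142e+01] [ 0.49675792  2.36885344 -0.99738355]
```

View pics/t7z.png

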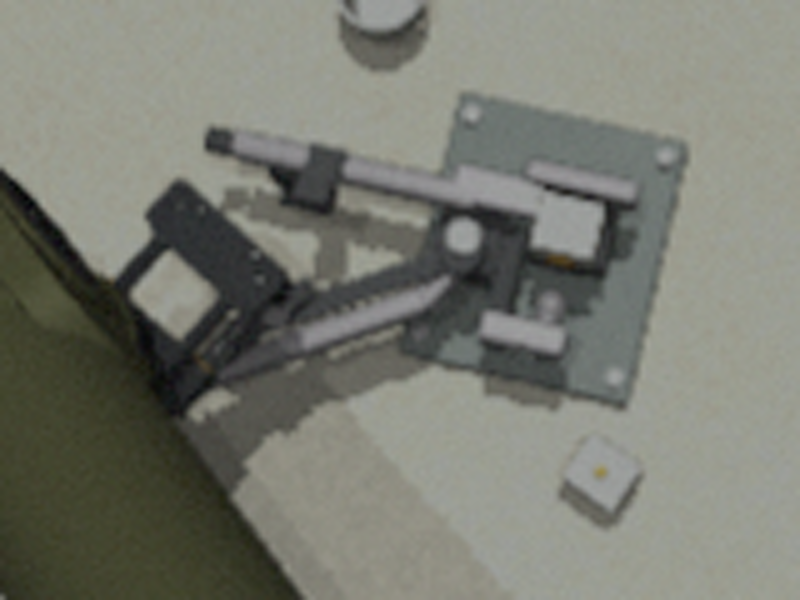

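View pics/s7z.png

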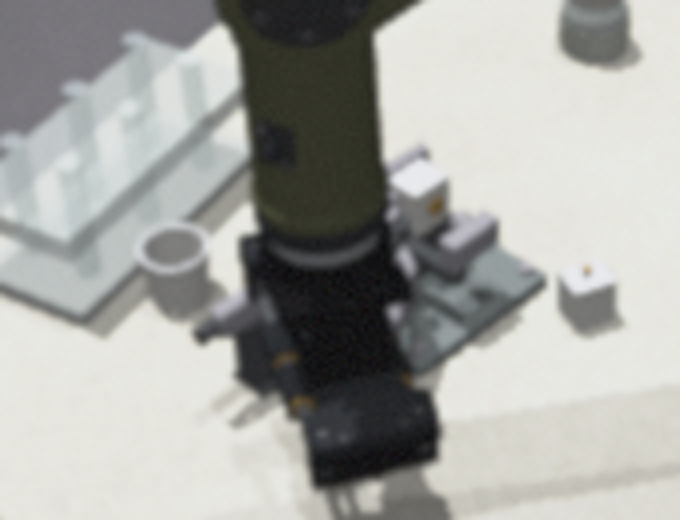

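Emit:
move_arm --pt "0 0.7 0.2 0 0 0 0" --pt "0 0.7 0.2 0 0 0 0" --pt "0 0.7 0.2 0 0 0 0" --pt "0 0.7 0.2 0 0 0 0" --pt "0 0.7 0.2 0 0 0 0"

```text
time_s: 13.13
tool_pos: [0.582, 0.2097, 0.0819]
tool_rot: [-180.0, 0.0, 47.2]
force: [0.1, -0.4, -0.1]
grip_width: 0.0003
```

Emit:
move_arm --pt "0 0.7 0.2 0 0 0 0" --pt "0 0.7 0.2 0 0 0 0" --pt "0 0 0 0 0 0 0" --pt "0 0 0 0 0 0 0"

```text
time_s: 13.47
tool_pos: [0.5938, 0.2173, 0.0819]
tool_rot: [-180.0, 0.0, 47.2]
force: [-0.3, -0.5, 0.2]
grip_width: 0.0003
```

```bash
python3 - <<'E'
from cell import env, viewer
import cv2
c=viewer.read_camera("top")
cv2.imwrite("pics/t8z.png",cv2.resize(c["img"][135:255,205:365,::-1],None,fx=5,fy=5,interpolation=cv2.INTER_CUBIC))
o=env.get_obs();print(o["time_s"],o["tool_pos"],o["tool_rot"],o["force"])
E
```

```text
13.5167 [0.59349678 0.21706532 0.08192679] [-1.79976684e+02  3.73883835e-02  4.72190953e+01] [ 0.45401724 -0.17109677  0.13043905]
```

View pics/t8z.png

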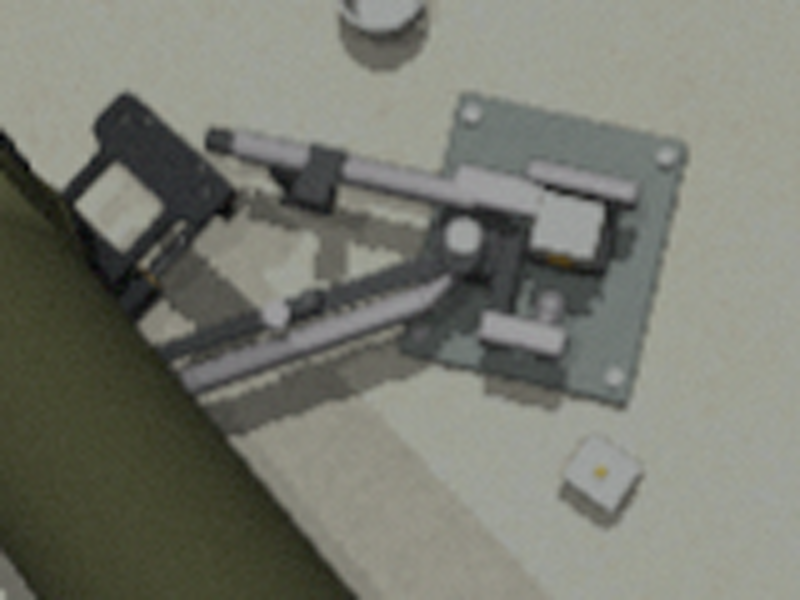

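The lever has sprung back and the handle is wide open. I'll lift straight up and check.

Emit:
move_arm --pt "0 0 0 -3 0 0 0" --pt "0 0 0 -4 0 0 0" --pt "0 0 0 -4 0 0 0" --pt "0 0 0 -3 0 0 0" --pt "0 0 0 0 0 0 0"

```text
time_s: 13.93
tool_pos: [0.5962, 0.2189, 0.2297]
tool_rot: [179.7, -0.5, 47.2]
force: [0.6, 0.4, 0.6]
grip_width: 0.0003
```

Emit:
move_arm --pt "0 -4 0 0 0 0 0" --pt "0 -4 0 0 0 0 0" --pt "0 -3 0 0 0 0 0" --pt "0 0 0 0 0 0 0" --pt "0 0 0 0 0 0 0"

```text
time_s: 14.35
tool_pos: [0.5184, 0.1338, 0.2219]
tool_rot: [179.9, 0.1, 47.0]
force: [0.2, -0.1, 0.5]
grip_width: 0.0003
```

```bash
python3 - <<'E'
from cell import env, viewer
import cv2
c=viewer.read_camera("top")
cv2.imwrite("pics/t9.png",c["img"][:,:,::-1])
cv2.imwrite("pics/t9z.png",cv2.resize(c["img"][170:220,270:350,::-1],None,fx=10,fy=10,interpolation=cv2.INTER_CUBIC))
a=cv2.imread("pics/top0.png")[170:220,270:350]
cv2.imwrite("pics/t0z.png",cv2.resize(a,None,fx=10,fy=10,interpolation=cv2.INTER_CUBIC))
o=env.get_obs();print(o["time_s"],o["tool_pos"],o["tool_rot"],o["force"])
from pose import *
th=-.2517;t=np.array([.6247,.0184]);R=np.array([[np.cos(th),-np.sin(th)],[np.sin(th),np.cos(th)]])
for n,im in (("start",cv2.imread("pics/top0.png")),("now",np.ascontiguousarray(c["img"][:,:,::-1]))):
    h=cv2.cvtColor(im,cv2.COLOR_BGR2HSV)[170:210,300:340]; m=(h[...,0]>8)&(h[...,0]<28)&(h[...,1]>140)
    v,u=np.nonzero(m); 
    if len(u):
        w=onz(c,u.mean()+300,v.mean()+170,.072); print(n,len(u),u.mean()+300,v.mean()+170,R.T@(w[:2]-t))
E
```

```text
14.4 [0.519055   0.13542689 0.22233233] [1.79900779e+02 1.10744590e-02 4.71017911e+01] [ 0.84827426  0.24271268 -0.13396706]
start 5 316.2 187.6 [-0.00270055 -0.04862635]
now 6 316.5 187.0 [-0.00097339 -0.04901621]
```

View pics/t9.png

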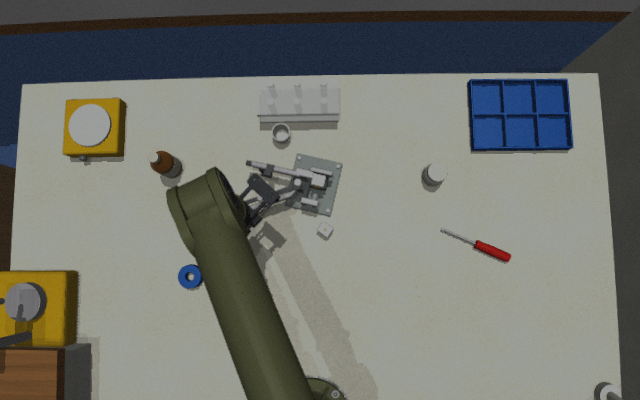

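View pics/t9z.png

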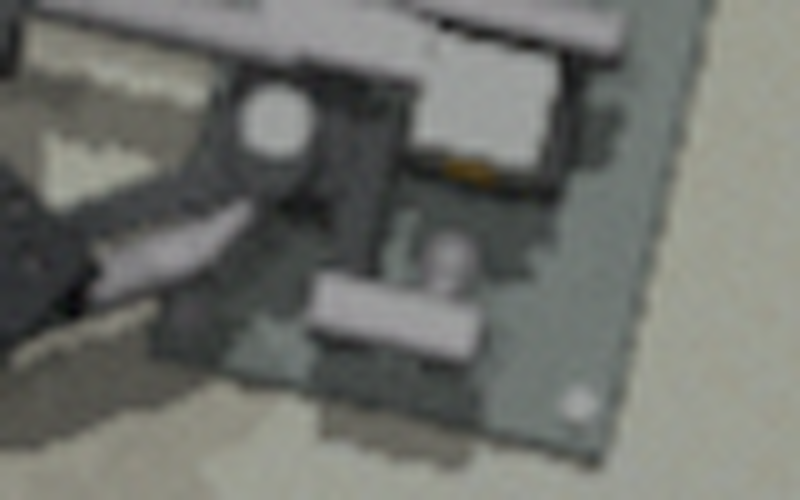

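View pics/t0z.png

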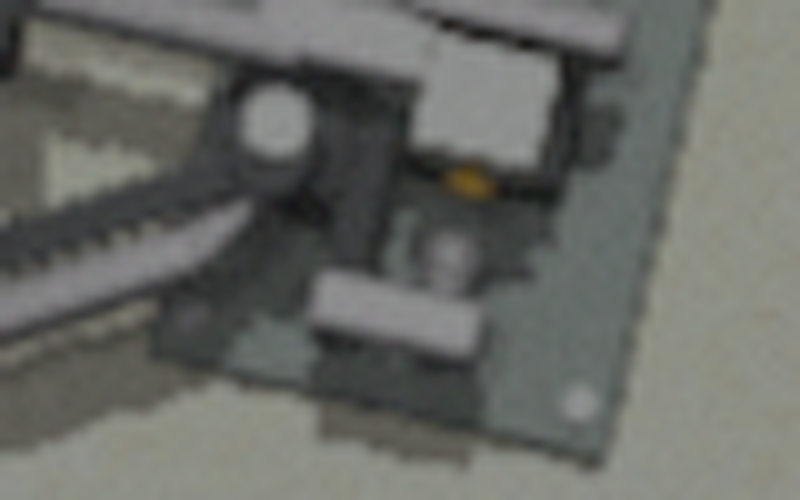

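```bash
python3 -c "
from cell import job
print(job.sign_off())"
```

```text
the job is handed in; nothing more can be done
None
```

I carried out the whole job and handed it in at about 14 s of the 54 s allowed. No verdict was reported.

- **Squeeze:** I pushed the moving handle with closed fingers. The measured force on the hand peaked near 18 N at the centre, dropped as it snapped over, and reached about 25 N against the stop. I then took the hand away for more than 0.3 s; the top view showed the handle staying put, with the jaw on the pin.
- **Release:** I hooked the lever's tail and pulled it outward at about 2–4 N. The lock came free and the moving handle swung out to its starting angle. I let the lever spring back before lifting the hand clear.
- **Last checks:**
  - In the final top view the jaw is back at its starting position.
  - The pin's head sits noticeably closer to the block's face than at the start. It covers only about 6 pixels and its measured shift was about 2 mm, short of the expected 5 mm. So the 0.7 mm limit could only be judged by eye.
  - The bystanders look unmoved and the tool force is about zero.
  - I could not measure the clamping force between jaw and pin.

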